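# Sweep the round pendant blanks into the catch frame

## Task

Clear the craft bench: using the fingers like a broom, gently sweep the three round wooden blanks along the bench through the open side of the three-sided wooden frame, so that all three end up lying flat and wholly inside it. Only push them: do not pinch them or lift them off the bench. Leave everything else standing where it is, including the square wooden block and the little jar among them.

Things in the scene. Friction and masses are not known exactly. Their poses are not given: they have to be found in the camera images.
- blank1: Loose round disc of pale wood, 44 mm in diameter and 12 mm thick (about 18 g), lying flat on the bench; a drilled dot near its rim. Origin at the centre of its underside, z axis up. It slides freely when pushed at its edge.
- blank2: Loose round disc of pale wood, 44 mm in diameter and 12 mm thick (about 18 g), lying flat on the bench; a drilled dot near its rim. Origin at the centre of its underside, z axis up. It slides freely when pushed at its edge.
- blank3: Loose round disc of pale wood, 44 mm in diameter and 12 mm thick (about 18 g), lying flat on the bench; a drilled dot near its rim. Origin at the centre of its underside, z axis up. It slides freely when pushed at its edge.
- frame: Fixed three-sided frame of brown wood strips, 12 mm thick, 25 mm high, no floor (the bench is its floor). Inside 130 mm deep (x) by 180 mm wide (y). Origin on the bench at the centre of the inside; +x points from the open side (x = -65 mm, full width, no sill) to the back strip (inner face x = +65 mm); side strips' inner faces at y = +-90 mm. The open side faces roughly world -y.
- block: Bystander: loose square block of pale wood, 36 x 36 x 30 mm high, among the blanks. Origin at the centre of its underside.
- jar: Bystander: loose small round amber jar with a steel cap, 44 mm in diameter, 45 mm high, among the blanks. Origin at the centre of its underside.
- tape: Bystander: roll of paper tape lying flat, 84 mm outside diameter, 24 mm high, beyond the work. Origin at the centre of its underside.
- varnish: Bystander: upright amber bottle, 54 mm in diameter, 150 mm tall, at the far side. Origin at the centre of its underside.
- weight: Bystander: brass iron-shaped paperweight with a loop handle, 110 x 60 mm, 104 mm tall, at the far left. Origin at the centre of its underside.
- brush: Bystander: brush 170 mm long lying along its x axis, at the right side. Origin on the bench under its middle.
- hoop: Bystander: thin wooden hoop lying flat, 110 mm outside diameter, 8 mm high, at the far right. Origin at the centre of its underside.

How it is judged (in metres and radians):
At the end, for the whole second after the job is handed in: All three round blanks lie flat on the bench, at rest, wholly within the frame (3 mm over the line of the open side is forgiven), and every other thing is within 20 mm of where it stood (x of blank1 in the frame of frame between -0.046 and 0.07 m and y of blank1 in the frame of frame between -0.095 and 0.095 m and height (world z) of each of blank1, blank2, blank3 below 0.006 m and angle between each of blank1, blank2, blank3's own z axis and vertical below 0.2 rad and linear speed of each of blank1, blank2, blank3 below 0.02 m/s and x of blank2 in the frame of frame between -0.046 and 0.07 m and y of blank2 in the frame of frame between -0.095 and 0.095 m and x of blank3 in the frame of frame between -0.046 and 0.07 m and y of blank3 in the frame of frame between -0.095 and 0.095 m and distance of each of block, jar, tape, varnish, weight, brush, hoop from where it was at the start of the episode below 0.02 m); the robot touches nothing.
It fails at once if a blank is lifted: its underside is more than 20 mm above the bench (height (world z) of any of blank1, blank2, blank3 above 0.02 m).
It fails at once if a blank is pinched or pressed hard: more than 25 N between the fingers and a blank (contact force between the fingers and blank1 above 25 N or contact force between the fingers and blank2 above 25 N or contact force between the fingers and blank3 above 25 N).
It fails at once if a bystander is moved by more than 20 mm or tipped over (distance of any of block, jar, tape, varnish, weight, brush, hoop from where it was at the start of the episode above 0.02 m or angle between any of jar, block, varnish, weight's own z axis and vertical above 0.5 rad).
It also fails if it takes over 67 s, if anything falls off the work surface, if the arm or the gripper's body presses on something with over 40 N, if the wrist force passes 120 N, or if a joint passes its speed limit or range.

## Robot

A 6-joint arm with a two-finger parallel gripper is mounted at the origin on the work surface. World frame = base frame: x ahead of the robot, y to its left, z up, the work surface at z = 0. Lengths are in mm, angles in degrees, forces in N, time in s.
With the tool pointing down it reaches from about 350 to 850 mm from the base axis. Payload 8.1 kg.
Tool frame: the origin (TCP) lies midway between the tips of the shut fingers; the grasp point (between the pads) lies 19 mm behind it (r.pinch_z is the distance from the TCP to the grasp point, in mm); z points along the fingers, y is the line along which they close (so a half turn about z gives the same grasp; the last joint's range is limited). The gripper opens to 85 mm and grips with 20 to 120 N. Pads are 22 mm wide; open, the fingers measure 114 mm over their backs; the gripper's body (76 mm by 85 mm) begins 54 mm behind the grasp point. The pads swing forward as they close: fully open they stand 13 mm farther back than shut.
Start: joints at [71.711, 7.471, 85.268, -0, 87.261, -4.893], TCP at [138.983, 583.686, 231.292] pointing down, gripper open.
Joint ranges: [-169.43, 169.43], [-51.17, 129.36], [1.28, 143.12], [-76.62, 256.62], [0, 156.53], [-152.29, 152.29]. Speed limits (degrees/s): [136.94, 136.94, 159.86, 180, 180, 180].

## Interface

Orientations are given as [roll, pitch, yaw] about the fixed x, y, z axes, in that order (R = Rz(yaw) Ry(pitch) Rx(roll)).
In Python, from bench import sensors, optics, job, r gives the robot as it stands.
- The arm moves only by the tool play_rows, never from a script. Its argument "motion" is a list that holds one entry, the list of rows, each a list of 6 numbers: the shift along the tool's x, y, z in cm, then the turn, a rotation vector about the tool's x, y, z in degrees. In form: [[[x, y, z, ax, ay, az], ...]]. A call has 1 to 5 rows; each row is the pose to reach, as a shift and turn from the pose commanded when the call began, along the tool's axes at that moment; what a row does not reach only later rows make up. A row lasts 1/10 s, in which the tool goes at most 50 mm and 8.59 degrees, less where a joint would pass 70% of its speed; a pose out of reach is approached as far as the arm can. A call with a gripper value outside its range is refused whole. "jaw" is the opening, from 0 (shut) to 1 (fully open), set as the call begins (left out, the last holds). The fingers move at their own pace and stop on an object; "squeeze" is the grip in N (left out, the last holds). Time passes only in rows, so rows that repeat a pose let the fingers close. It gives the time, the measured TCP pose, the force, the opening and the grip force at its end, in the units of the state.
- sensors.sense(): the state, without advancing time (a new reading comes with each control period).
- optics.snapshot(name): name is "scene" or "top" or "wrist"; returns a dict with "pixels" (400x640x3 uint8, red, green, blue), "mtx" (3x3 intrinsics, pixels), "k1" (the pictures are not rectified: a ray, as slopes to the right and down, at radius r is drawn at 1 + k1 r^2 times it, then the intrinsics apply), "R" (3x3) and "t" (3): a world point X has camera coordinates R X + t; the wrist camera has in their place "T_tool_cam" (4x4, takes a point from camera to tool coordinates, whose origin is the TCP and whose axes are the flange's). Camera axes: x right, y down, z forward; pixel columns grow to the right and rows downward; lengths in mm; the calibration is good to about 2 mm. A picture is of the moment at which its call begins: read the wrist's pose just before it. There is no depth.
- job.hand_in(): hands the job in; it is judged then, once.
The state is a dict: "time": time; "joint_pos": joint angles; "qd": joint speeds; "joint_efforts": joint torques, N m; "tool_pos": TCP position; "tcp_rot": TCP orientation; "ft_force": force on the tool from outside, world axes, zero at the start; "wrist_torque": the same for the moment, N m; "finger_gap": finger opening in mm; "grip_force": force on a finger pad.
Only numpy, scipy, OpenCV 4.12 (cv2) and the standard library are available. Lean on these libraries where they do the work, as an engineer would, in place of code of your own. Each camera call takes 0.05 s, during which the arm holds its last target. There are 200 camera calls.

## Working session

There is one attempt and no reset: what is moved stays moved. The work goes in short steps, Python scripts to look and compute and a tool call to move; the robot and the scene stay as the last step left them, time stands still between calls to the robot, and variables do not carry over. Pictures are saved under pics/ and viewed, at most 10 in all, crops included, and the job is handed in when it is done.

Besides the shell and the picture viewer there is one more tool, called after "Emit:" by a JSON object that holds its "method" and its "body", one argument or row to a line. play_rows: Moves the arm, as the interface text tells. Its arguments: {"type":"object","properties":{"motion":{"type":"array","items":{"type":"array","items":{"type":"array","items":{"type":"number"}}}},"jaw":{"type":"number"},"squeeze":{"type":"number"}},"required":["motion"]}

```bash
mkdir -p pics; cat > h.py <<'E'
import numpy as np, cv2
from bench import sensors, optics, job, r
def snap(n,f):
    s=optics.snapshot(n); cv2.imwrite('pics/'+f,s['pixels'][:,:,::-1]); np.savez('pics/'+f+'.npz',**{k:v for k,v in s.items()}); return s
def ray(s,uv,z):
    uv=np.atleast_2d(np.asarray(uv,float)); K=np.array(s['mtx']); k=float(s['k1'])
    p=np.c_[(uv-[K[0,2],K[1,2]])/[K[0,0],K[1,1]]]; q=p.copy()
    for _ in range(30): q=p/(1+k*(q**2).sum(1,keepdims=True))
    R=np.array(s['R']);t=np.array(s['t']); d=np.c_[q,np.ones(len(q))]@R; c=-R.T@t
    return c+d*((z-c[2])/d[:,2])[:,None]
E
python3 - <<'E'
from h import *
s=snap('top','top1.png'); print(sensors.sense()); print(s['mtx'],s['k1'],-np.array(s['R']).T@s['t'])
E
```

```text
{'time': 0.05, 'joint_pos': array([ 7.17113170e+01,  7.51466848e+00,  8.53275730e+01, -1.13992868e-03,
        8.72634525e+01, -4.89329410e+00]), 'qd': array([ 0.08856053,  0.07053081, -0.10486774,  0.17405318,  0.00775295,
        0.21327631]), 'joint_efforts': array([ 1.46422888e-03, -5.71385372e+01, -5.02331471e+01, -4.71394360e-04,
        9.35580436e-03,  1.91139571e-05]), 'tool_pos': array([138.81709313, 583.15797559, 230.26538595]), 'tcp_rot': array([-1.79894594e+02, -7.88135241e-03,  1.66604659e+02]), 'ft_force': array([-0.47595505, -0.73314217, -0.57357147]), 'wrist_torque': array([-0.02072553, -0.01975406,  0.02444142]), 'grip_force': 0.0, 'finger_gap': 85.22552183811004}
[[442.3189434    0.         316.90169643]
 [  0.         442.3189434  192.48471663]
 [  0.           0.           1.        ]] 0.012076780529372536 [ 438.51275352  -60.37471294 1095.39223886]
```

View pics/top1.png

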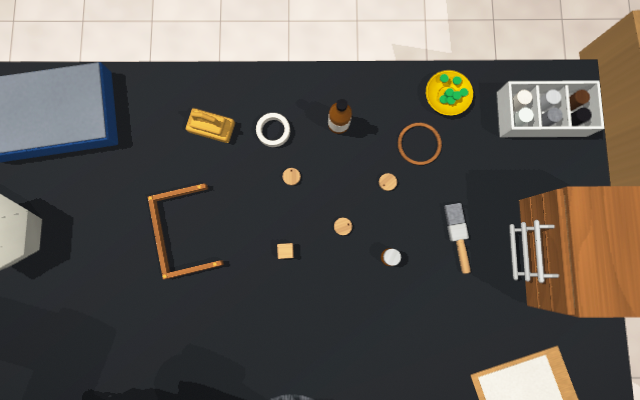

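The picture shows the frame at left, opening right, with corners about (150,198) and (165,277). The blanks are at (291,177), (388,182) and (343,226), the block at (285,251) and the jar at (392,257).

```bash
python3 - <<'E'
from h import *
s=dict(np.load('pics/top1.png.npz')); im=cv2.cvtColor(s['pixels'],cv2.COLOR_RGB2HSV)
m=cv2.inRange(im,(5,60,90),(25,255,255))
n,l,st,c=cv2.connectedComponentsWithStats(m)
for i in range(1,n):
    if st[i,4]>60 and c[i][0]<480 and c[i][1]>90: print(c[i].round(1),st[i],'z12',ray(s,c[i],12)[0].round(),'z30',ray(s,c[i],30)[0].round())
print('jar',ray(s,(392.5,257),45).round(),'tape',ray(s,(273,130),24).round(),'brush',ray(s,[(455,205),(465,272)],10).round(),'varnish',ray(s,(340,122),20).round())
print('frame top outer', ray(s,[(149,198),(164.5,278),(207,186),(221,264)],25).round())
lab=l[240,157]; 
if lab:
    ys,xs=np.where(l==lab); P=ray(s,np.c_[xs,ys],25)[:,:2]; print(cv2.minAreaRect(P.astype(np.float32)))
E
```

```text
[447.1  93.7] [ 425   70   49   46 1136] z12 [ 853. -399.   12.] z30 [ 846. -393.   30.]
[339.  115.1] [329 103  22  23 301] z12 [ 798. -122.   12.] z30 [ 792. -121.   30.]
[209.6 124.9] [ 185  108   50   35 1124] z12 [774. 206.  12.] z30 [769. 202.  30.]
[419.2 143.2] [398 122  44  43 450] z12 [ 724. -323.   12.] z30 [ 719. -318.   30.]
[291. 176.] [282 168  19  17 253] z12 [642.   0.  12.] z30 [638.  -1.  30.]
[387.4 181.4] [378 173  19  18 259] z12 [ 626. -240.   12.] z30 [ 623. -237.   30.]
[173.5 231.6] [ 147  183   76   96 1136] z12 [505. 286.  12.] z30 [504. 280.  30.]
[342.5 225.9] [334 217  18  18 264] z12 [ 517. -126.   12.] z30 [ 515. -125.   30.]
[462.7 256.5] [456 239  15  35 298] z12 [ 441. -417.   12.] z30 [ 441. -411.   30.]
[284.6 250.5] [277 243  17  16 245] z12 [458.  15.  12.] z30 [457.  14.  30.]
jar [[ 440. -241.   45.]] tape [[756.  45.  24.]] brush [[ 567. -405.   10.]
 [ 404. -421.   10.]] varnish [[ 777. -124.   20.]]
frame top outer [[587. 345.  25.]
 [395. 299.  25.]
 [615. 205.  25.]
 [427. 166.  25.]]
((508.0627136230469, 256.3477478027344), (205.24256896972656, 145.3609161376953), 13.09367561340332)
```

```bash
cat >> h.py <<'E'
from scipy.spatial.transform import Rotation as Ro
C0=np.array([509.5,250.5]);U=np.array([-.227,.974]);V=np.array([.974,.227])
def uv(p): d=np.asarray(p)[...,:2]-C0; return np.stack([d@U,d@V],-1)
def go(x,y,z,yaw):
    s=sensors.sense(); R=Ro.from_euler('xyz',s['tcp_rot'],degrees=True); T=Ro.from_euler('xyz',[180,0,yaw],degrees=True)
    print('t',s['time'],'tcp',s['tool_pos'].round(1),s['tcp_rot'].round(1),'F',s['ft_force'].round(1),'gap',round(s['finger_gap'],1))
    print('shift cm',(R.inv().apply(np.array([x,y,z])-s['tool_pos'])/10).round(2),'rot',(R.inv()*T).as_rotvec(degrees=True).round(1))
def plan(a,buv,back=50):
    a=np.array(a,float); b=C0+buv[0]*U+buv[1]*V; d=(b-a)/np.linalg.norm(b-a); yaw=np.degrees(np.arctan2(d[1],d[0]))
    print('start',(a-back*d).round(1),'yaw',yaw.round(1),'len to go',(np.linalg.norm(b-a)+back-29).round(1)); return (*(a-back*d),yaw)
E
python3 - <<'E'
from h import *
print(uv([[642,0],[626,-240],[517,-126],[457.5,14.5],[440,-241],[756,45]]).round())
for a,b in [((642,0),(35,52)),((517,-126),(20,14)),((626,-240),(10,-45))]: p=plan(a,b)
p=plan((642,0),(35,52)); go(p[0],p[1],100,p[2])
E
```

```text
[[-274.   72.]
 [-504.    2.]
 [-368.  -78.]
 [-218. -104.]
 [-463. -179.]
 [-256.  193.]]
start [656.5 -47.9] yaw 106.9 len to go 330.7
start [ 516.8 -176. ] yaw 89.8 len to go 420.2
start [ 641.7 -287.5] yaw 108.4 len to go 537.3
start [656.5 -47.9] yaw 106.9 len to go 330.7
t 0.05 tcp [138.8 583.2 230.3] [-179.9   -0.   166.6] F [-0.5 -0.7 -0.6] gap 85.2
shift cm [-64.98 -49.37  13.11] rot [-0.1  0.  59.7]
```

Emit:
{"method": "play_rows", "body": {
  "motion": [
    [[-65,-49.4,0,0,0,59.7],[-65,-49.4,0,0,0,59.7],[-65,-49.4,0,0,0,59.7],[-65,-49.4,0,0,0,59.7],[-65,-49.4,0,0,0,59.7]]
  ],
  "jaw": 0.3
}}

```text
time: 0.55
tool_pos: [298.1, 388.5, 230.7]
tcp_rot: [-180.0, 0.0, 123.3]
ft_force: [1.4, 1.5, -0.2]
finger_gap: 25.1
grip_force: 0.0
```

```bash
python3 - <<'E'
from h import *
go(656.5,-47.9,100,106.9)
E
```

```text
t 0.55 tcp [298.1 388.5 230.7] [-180.     0.   123.3] F [ 1.4  1.5 -0.2] gap 25.1
shift cm [-56.15   6.    13.08] rot [-0.   0.  16.4]
```

Emit:
{"method": "play_rows", "body": {
  "motion": [
    [[-56.2,6,5,0,0,16.4],[-56.2,6,5,0,0,16.4],[-56.2,6,5,0,0,16.4],[-56.2,6,5,0,0,16.4],[-56.2,6,5,0,0,16.4]]
  ]
}}

```text
time: 1.05
tool_pos: [457.4, 197.0, 208.7]
tcp_rot: [-180.0, -0.0, 107.2]
ft_force: [-0.1, 1.6, -0.3]
finger_gap: 25.4
grip_force: 0.0
```

```bash
python3 - <<'E'
from h import *
go(656.5,-47.9,100,106.9)
E
```

```text
t 1.05 tcp [457.4 197.  208.7] [-180.    -0.   107.2] F [-0.1  1.6 -0.3] gap 25.4
shift cm [-29.29  11.77  10.86] rot [-0.  -0.   0.3]
```

Emit:
{"method": "play_rows", "body": {
  "motion": [
    [[-29.3,11.8,10.9,0,0,0.3],[-29.3,11.8,10.9,0,0,0.3],[-29.3,11.8,10.9,0,0,0.3],[-29.3,11.8,10.9,0,0,0.3],[-29.3,11.8,10.9,0,0,0.3]]
  ]
}}

```text
time: 1.55
tool_pos: [606.5, 13.9, 126.4]
tcp_rot: [-180.0, -0.0, 106.9]
ft_force: [0.8, 0.5, 0.0]
finger_gap: 25.6
grip_force: 0.0
```

```bash
python3 - <<'E'
from h import *
go(656.5,-47.9,100,106.9)
E
```

```text
t 1.55 tcp [606.5  13.9 126.4] [-180.    -0.   106.9] F [0.8 0.5 0. ] gap 25.6
shift cm [-7.37  2.99  2.63] rot [-0. -0.  0.]
```

Emit:
{"method": "play_rows", "body": {
  "motion": [
    [[-7.4,3,2.6,0,0,0],[-7.4,3,2.6,0,0,0],[-7.4,3,6.5,0,0,0],[-7.4,3,10,0,0,0],[-7.4,3,10,0,0,0]]
  ]
}}

```text
time: 2.05
tool_pos: [650.6, -46.0, 20.2]
tcp_rot: [-179.4, -0.3, 106.9]
ft_force: [-1.2, -0.3, -1.2]
finger_gap: 25.7
grip_force: 0.0
```

```bash
python3 - <<'E'
from h import *
go(656.5,-47.9,4,106.9)
s=snap('wrist','w1.png')
E
```

```text
t 2.05 tcp [650.6 -46.   20.2] [-179.4   -0.3  106.9] F [-1.2 -0.3 -1.2] gap 25.7
shift cm [-0.37  0.53  1.61] rot [-0.6 -0.3 -0. ]
```

View pics/w1.png

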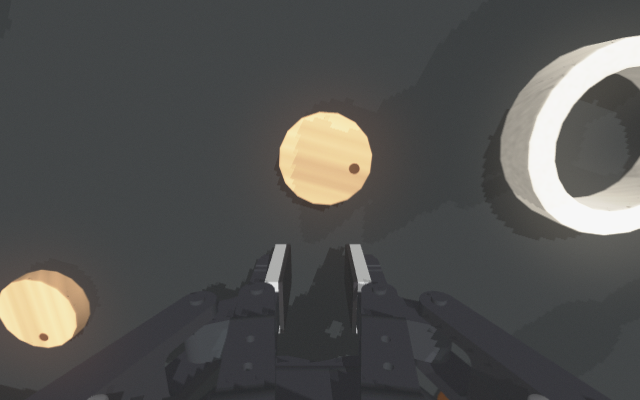

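The disc is at (326,158), straight ahead of the finger gap (centre about (319,268)), about 3 mm to the right. Blank C is at lower left and the tape at right.

Emit:
{"method": "play_rows", "body": {
  "motion": [
    [[0,0.4,1.5,-0.5,-0.3,0],[0,0.4,1.5,-0.5,-0.3,0],[0.8,0.4,1.5,-0.5,-0.3,0],[1.6,0.4,1.5,-0.5,-0.3,0],[2.4,0.4,1.5,-0.5,-0.3,0]]
  ]
}}

```text
time: 2.6
tool_pos: [653.6, -21.4, 14.2]
tcp_rot: [179.4, 0.3, 106.9]
ft_force: [-0.7, 0.3, 0.9]
finger_gap: 25.5
grip_force: 0.0
```

```bash
python3 - <<'E'
from h import *
b=C0+35*U+52*V; d=np.array([np.cos(np.radians(106.9)),np.sin(np.radians(106.9))]); b=b-29*d
go(b[0],b[1],4,106.9)
E
```

```text
t 2.6 tcp [653.6 -21.4  14.2] [179.4   0.3 106.9] F [-0.7  0.3  0.9] gap 25.5
shift cm [30.46 -0.44  0.84] rot [0.6 0.3 0. ]
```

Emit:
{"method": "play_rows", "body": {
  "motion": [
    [[-2,-0.2,0,0.6,0.3,0],[-2,-0.2,0,0.6,0.3,0],[-2,-0.2,0.9,0.6,0.3,0],[-2,-0.2,0.9,0.6,0.3,0],[-2,-0.2,0.9,0.6,0.3,0]]
  ]
}}

```text
time: 3.1
tool_pos: [656.2, -41.7, 2.8]
tcp_rot: [-179.8, -0.0, 106.9]
ft_force: [0.6, -0.1, -0.3]
finger_gap: 25.7
grip_force: 0.0
```

```bash
python3 - <<'E'
from h import *
b=C0+35*U+52*V; d=np.array([np.cos(np.radians(106.9)),np.sin(np.radians(106.9))]); b=b-29*d
go(b[0],b[1],4,106.9)
s=snap('wrist','w2.png')
E
```

```text
t 3.1 tcp [656.2 -41.7   2.8] [-179.8   -0.   106.9] F [ 0.6 -0.1 -0.3] gap 25.7
shift cm [32.47 -0.11 -0.09] rot [-0.2 -0.   0. ]
```

View pics/w2.png

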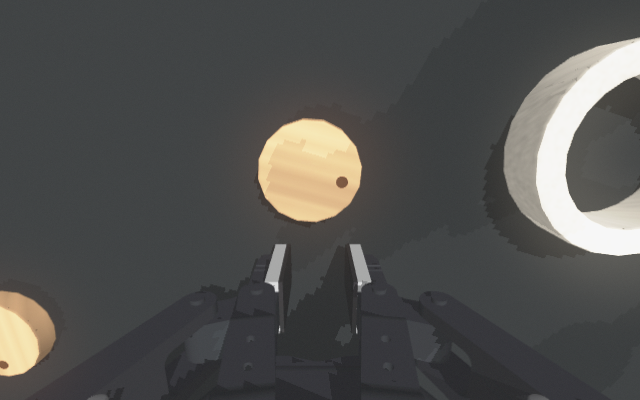

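The disc is at (310,170), about 4 mm left of the finger centre (319). The tips are low enough, so I start the push.

Emit:
{"method": "play_rows", "body": {
  "motion": [
    [[0.5,-0.3,-0.15,0,0,0],[1.2,-0.3,-0.15,0,0,0],[2.2,-0.3,-0.15,0,0,0],[3.7,-0.3,-0.15,0,0,0],[5.4,-0.3,-0.15,0,0,0]]
  ]
}}

```text
time: 3.65
tool_pos: [638.1, 10.1, 5.4]
tcp_rot: [-179.9, -0.0, 106.9]
ft_force: [0.4, 0.4, 1.3]
finger_gap: 25.8
grip_force: 0.1
```

Emit:
{"method": "play_rows", "body": {
  "motion": [
    [[1.8,0,0,0,0,0],[3.6,0,0,0,0,0],[5.4,0,0,0,0,0],[7.2,0,0,0,0,0],[9,0,0,0,0,0]]
  ]
}}

```text
time: 4.15
tool_pos: [611.7, 96.5, 5.3]
tcp_rot: [-179.9, -0.0, 107.0]
ft_force: [0.7, -0.6, 0.8]
finger_gap: 25.5
grip_force: 0.1
```

Emit:
{"method": "play_rows", "body": {
  "motion": [
    [[1.8,0,0,0,0,0],[3.6,0,0,0,0,0],[5.4,0,0,0,0,0],[7.2,0,0,0,0,0],[9,0,0,0,0,0]]
  ]
}}

```text
time: 4.65
tool_pos: [585.6, 182.4, 5.3]
tcp_rot: [-179.9, 0.0, 106.9]
ft_force: [0.3, -0.1, 0.0]
finger_gap: 25.4
grip_force: 0.1
```

```bash
python3 - <<'E'
from h import *
b=C0+35*U+52*V; d=np.array([np.cos(np.radians(106.9)),np.sin(np.radians(106.9))]); b=b-29*d
go(b[0],b[1],4,106.9)
s=snap('wrist','w3.png')
E
```

```text
t 4.65 tcp [585.6 182.4   5.3] [-179.9    0.   106.9] F [ 0.3 -0.1  0. ] gap 25.4
shift cm [8.98 0.12 0.13] rot [-0.1  0.   0. ]
```

View pics/w3.png

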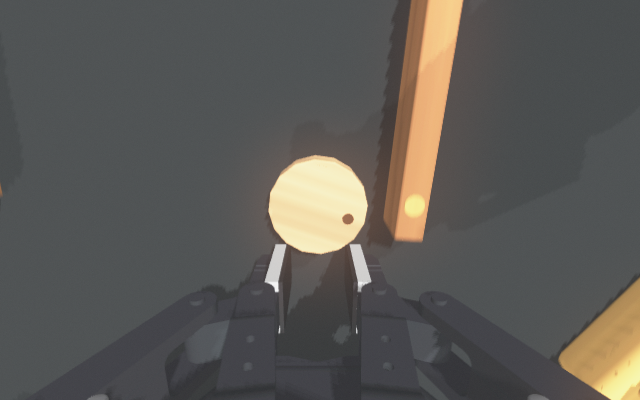

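The disc is cradled at (318,205) and the strip's near end is at (405,235), clear on the right. I continue in, drifting slightly left.

Emit:
{"method": "play_rows", "body": {
  "motion": [
    [[1.7,-0.1,0,0,0,0],[3.4,-0.2,0,0,0,0],[5.1,-0.3,0,0,0,0],[6.6,-0.4,0,0,0,0],[7.8,-0.5,0,0,0,0]]
  ]
}}

```text
time: 5.2
tool_pos: [557.9, 255.6, 5.3]
tcp_rot: [-179.9, -0.0, 107.0]
ft_force: [0.2, -0.4, -0.4]
finger_gap: 25.5
grip_force: 0.1
```

Emit:
{"method": "play_rows", "body": {
  "motion": [
    [[0.6,0,0,0,0,0],[0.8,0,0,0,0,0],[-0.5,0,0,0,0,0],[-3,0,0,0,0,0],[-7,0,-1,0,0,0]]
  ]
}}

```text
time: 5.7
tool_pos: [577.8, 186.3, 13.9]
tcp_rot: [-179.7, -0.0, 107.0]
ft_force: [0.7, -0.7, -0.3]
finger_gap: 25.6
grip_force: 0.0
```

```bash
python3 - <<'E'
from h import *
p=plan((517,-126),(20,14),60); go(p[0],p[1],80,p[2])
E
```

```text
start [ 516.8 -186. ] yaw 89.8 len to go 430.2
t 5.7 tcp [577.8 186.3  13.9] [-179.7   -0.   107. ] F [ 0.7 -0.7 -0.3] gap 25.6
shift cm [-33.81 -16.77  -6.55] rot [-0.3  0.  17.3]
```

Rise first, then travel back behind C.

Emit:
{"method": "play_rows", "body": {
  "motion": [
    [[-1,0,-4.5,0,0,0],[-4,-2,-7,0,0,5],[-34,-16.8,-7,0,0,17.2],[-34,-16.8,-7,0,0,17.2],[-34,-16.8,-7,0,0,17.2]]
  ]
}}

```text
time: 6.2
tool_pos: [546.9, -8.1, 86.1]
tcp_rot: [-180.0, 0.1, 89.6]
ft_force: [1.1, -0.2, 0.2]
finger_gap: 25.9
grip_force: 0.0
```

```bash
python3 - <<'E'
from h import *
p=plan((517,-126),(20,14),60); go(p[0],p[1],80,p[2])
E
```

```text
start [ 516.8 -186. ] yaw 89.8 len to go 430.2
t 6.2 tcp [546.9  -8.1  86.1] [-1.80e+02  1.00e-01  8.96e+01] F [ 1.1 -0.2  0.2] gap 25.9
shift cm [-17.81  -2.87   0.63] rot [-0.   0.1 -0.2]
```

Emit:
{"method": "play_rows", "body": {
  "motion": [
    [[-17,-2.7,0,0,0,0],[-17,-2.7,0,0,0,0],[-17,-2.7,0,0,0,0],[-17,-2.7,0,0,0,0],[-17,-2.7,0,0,0,0]]
  ]
}}

```text
time: 6.7
tool_pos: [518.3, -179.5, 85.9]
tcp_rot: [-179.9, 0.1, 89.4]
ft_force: [0.1, 0.0, 0.1]
finger_gap: 25.7
grip_force: 0.0
```

Emit:
{"method": "play_rows", "body": {
  "motion": [
    [[0,0,4,0,0,0],[0,0,8,0,0,0],[0,0,8,0,0,0],[0,0,8,0,0,0]]
  ]
}}

```text
time: 7.1
tool_pos: [518.4, -174.4, 4.8]
tcp_rot: [-179.8, -0.0, 89.7]
ft_force: [-0.5, 0.3, 0.1]
finger_gap: 25.6
grip_force: 0.0
```

```bash
cat >> h.py <<'E'
def disc():  # disc straight ahead in the wrist picture: offset right (mm) from finger centre column 319
    s=optics.snapshot('wrist'); im=cv2.cvtColor(s['pixels'],cv2.COLOR_RGB2HSV); m=cv2.inRange(im,(8,60,150),(25,255,255))
    n,l,st,c=cv2.connectedComponentsWithStats(m)
    for i in range(1,n):
        if st[i,4]>3000: w=st[i,2]; x=st[i,0]+w/2; print('disc',c[i].round(),st[i],'right mm',round((x-319)/w*44,1))
E
python3 - <<'E'
from h import *
p=plan((517,-126),(20,14),60); go(p[0],p[1],5,p[2]); disc()
E
```

```text
start [ 516.8 -186. ] yaw 89.8 len to go 430.2
t 7.1 tcp [ 518.4 -174.4    4.8] [-179.8   -0.    89.7] F [-0.5  0.3  0.1] gap 25.6
shift cm [-1.16 -0.16 -0.02] rot [-0.2 -0.  -0. ]
```

```bash
python3 - <<'E'
from h import *
s=snap('wrist','w4.png'); a=s['pixels']; h=cv2.cvtColor(a,cv2.COLOR_RGB2HSV); print(h[140:220:20,280:360:20].reshape(-1,3)[::3].tolist())
E
```

```text
[[24, 63, 246], [26, 42, 247], [26, 49, 247], [23, 66, 246], [25, 54, 247], [19, 83, 238]]
```

View pics/w4.png

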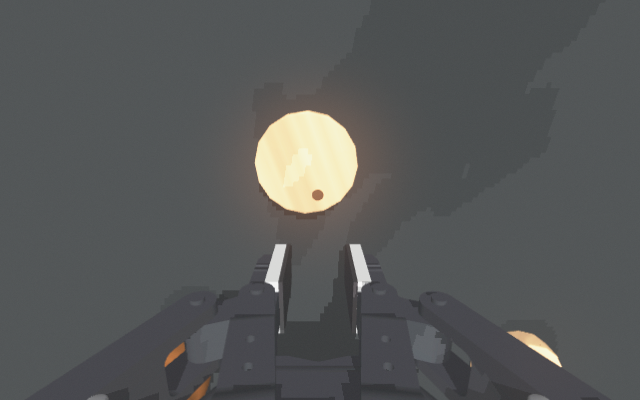

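Disc C is at (306,162), about 5 mm left of the finger centre. I correct that, push, and drift right to stay clear of the block.

Emit:
{"method": "play_rows", "body": {
  "motion": [
    [[0.5,-0.5,0,0,0,0],[1.1,-0.5,0,0,0,0],[1.8,-0.5,0,0,0,0],[3,-0.5,0,0,0,0],[4.6,-0.4,0,0,0,0]]
  ]
}}

```text
time: 7.7
tool_pos: [515.6, -127.8, 5.8]
tcp_rot: [-179.9, 0.0, 89.7]
ft_force: [-0.4, 0.5, -0.2]
finger_gap: 25.7
grip_force: 0.1
```

Emit:
{"method": "play_rows", "body": {
  "motion": [
    [[1.7,0.2,0,0,0,0],[3.4,0.4,0,0,0,0],[5.1,0.6,0,0,0,0],[6.8,0.8,0,0,0,0],[8.5,1,0,0,0,0]]
  ]
}}

```text
time: 8.2
tool_pos: [525.9, -41.8, 5.5]
tcp_rot: [-179.9, 0.0, 89.8]
ft_force: [0.3, 0.4, 0.7]
finger_gap: 25.3
grip_force: 0.1
```

```bash
sed -i 's/(8,60,150),(25,255,255)/(8,30,150),(30,255,255)/' h.py; python3 - <<'E'
from h import *
go(518,244,5,89.7); disc()
E
```

```text
t 8.2 tcp [525.9 -41.8   5.5] [-179.9    0.    89.8] F [0.3 0.4 0.7] gap 25.3
shift cm [28.58 -0.9   0.05] rot [-0.1  0.   0.1]
disc [134. 145.] [   64    94   139   107 12367] right mm -58.7
disc [317. 204.] [ 268  155   99   99 7499] right mm -0.7
```

Emit:
{"method": "play_rows", "body": {
  "motion": [
    [[1.8,0,0,0,0,0],[3.6,0,0,0,0,0],[5.4,0,0,0,0,0],[7.2,0,0,0,0,0],[9,0,0,0,0,0]]
  ]
}}

```text
time: 8.75
tool_pos: [526.1, 47.7, 5.5]
tcp_rot: [-179.9, 0.0, 89.8]
ft_force: [-1.3, -0.7, 0.9]
finger_gap: 25.8
grip_force: 0.1
```

Emit:
{"method": "play_rows", "body": {
  "motion": [
    [[1.8,-0.1,0,0,0,0],[3.6,-0.2,0,0,0,0],[5.4,-0.3,0,0,0,0],[7.2,-0.4,0,0,0,0],[9,-0.5,0,0,0,0]]
  ]
}}

```text
time: 9.25
tool_pos: [521.3, 137.7, 5.4]
tcp_rot: [-179.9, 0.0, 89.8]
ft_force: [1.4, 0.1, 0.6]
finger_gap: 25.7
grip_force: 0.1
```

Emit:
{"method": "play_rows", "body": {
  "motion": [
    [[1.8,-0.1,0,0,0,0],[3.6,-0.2,0,0,0,0],[5.4,-0.3,0,0,0,0],[7,-0.4,0,0,0,0],[8,-0.4,0,0,0,0]]
  ]
}}

```text
time: 9.75
tool_pos: [517.7, 217.9, 5.4]
tcp_rot: [-179.9, 0.0, 89.8]
ft_force: [-1.2, -0.2, 0.7]
finger_gap: 25.8
grip_force: 0.1
```

```bash
python3 - <<'E'
from h import *
go(518,244,5,89.7); disc()
p=plan((626,-240),(10,-45),60); go(p[0],p[1],80,p[2])
s=snap('top','top2.png')
E
```

```text
t 9.75 tcp [517.7 217.9   5.4] [-179.9    0.    89.8] F [-1.2 -0.2  0.7] gap 25.8
shift cm [2.61 0.02 0.04] rot [-0.1  0.   0.1]
disc [103. 111.] [    0     0   342   349 18364] right mm -19.0
disc [537. 141.] [ 513    0   45  298 9539] right mm 211.7
disc [391. 100.] [ 337   43  109  116 9660] right mm 29.3
disc [318. 204.] [ 268  155  100   99 7591] right mm -0.4
start [ 644.9 -296.9] yaw 108.4 len to go 547.3
t 9.8 tcp [517.8 218.7   5.5] [-179.9   -0.    89.8] F [-0.6  0.9  1.1] gap 25.6
shift cm [-51.52  12.86  -7.48] rot [ -0.1  -0.  -18.5]
```

View pics/top2.png

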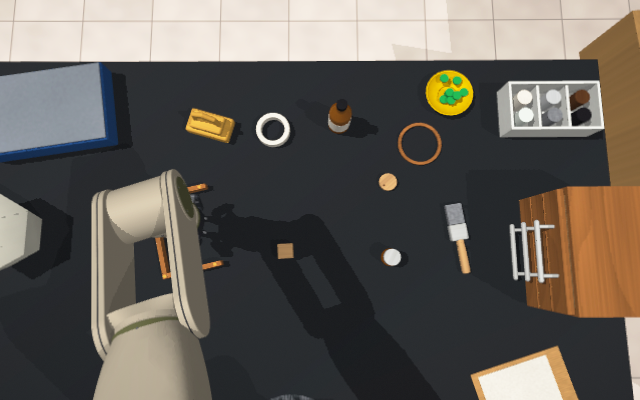

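The arm covers the frame; the block at (285,251), the jar and the rest stand unmoved, and B is still at (388,182). I finish C, then retract and rise.

Emit:
{"method": "play_rows", "body": {
  "motion": [
    [[0.7,0,0,0,0,0],[1.3,0,0,0,0,0],[-0.5,0,0,0,0,0],[-4,0,-0.5,0,0,0],[-8,0,-4,0,0,0]]
  ]
}}

```text
time: 10.35
tool_pos: [514.2, 137.5, 39.7]
tcp_rot: [-179.5, 0.1, 89.8]
ft_force: [0.7, -0.1, 0.2]
finger_gap: 25.7
grip_force: 0.0
```

Emit:
{"method": "play_rows", "body": {
  "motion": [
    [[-4,0.5,-4,0,0,-4],[-44,12.9,-5,0,0,-18.5],[-44,12.9,-5,0,0,-18.5],[-44,12.9,-5,0,0,-18.5],[-44,12.9,-5,0,0,-18.5]]
  ]
}}

```text
time: 10.85
tool_pos: [579.4, -86.0, 85.9]
tcp_rot: [-179.9, 0.0, 108.2]
ft_force: [1.0, 0.5, -0.4]
finger_gap: 25.9
grip_force: 0.0
```

```bash
python3 - <<'E'
from h import *
p=plan((626,-240),(10,-45),60); go(p[0],p[1],80,p[2])
E
```

```text
start [ 644.9 -296.9] yaw 108.4 len to go 547.3
t 10.85 tcp [579.4 -86.   85.9] [-179.9    0.   108.2] F [ 1.   0.5 -0.4] gap 25.9
shift cm [-22.09  -0.37   0.6 ] rot [-0.1  0.  -0.1]
```

Emit:
{"method": "play_rows", "body": {
  "motion": [
    [[-21.5,-0.4,0,0,0,0],[-21.5,-0.4,0,0,0,0],[-21.5,-0.4,0,0,0,0],[-21.5,-0.4,0,0,0,0],[-21.5,-0.4,0,0,0,0]]
  ]
}}

```text
time: 11.35
tool_pos: [642.4, -294.9, 85.3]
tcp_rot: [-179.9, 0.1, 108.0]
ft_force: [0.1, -0.1, -0.2]
finger_gap: 25.5
grip_force: 0.0
```

Emit:
{"method": "play_rows", "body": {
  "motion": [
    [[0,0,4,0,0,0],[0,0,8,0,0,0],[0,0,8,0,0,0],[0,0,8,0,0,0]]
  ]
}}

```text
time: 11.75
tool_pos: [641.6, -289.2, 4.5]
tcp_rot: [-179.8, -0.1, 108.2]
ft_force: [0.2, -0.3, 0.2]
finger_gap: 25.6
grip_force: 0.0
```

```bash
python3 - <<'E'
from h import *
p=plan((626,-240),(10,-45),60); go(p[0],p[1],5,p[2]); disc()
E
```

```text
start [ 644.9 -296.9] yaw 108.4 len to go 547.3
t 11.75 tcp [ 641.6 -289.2    4.5] [-1.798e+02 -1.000e-01  1.082e+02] F [ 0.2 -0.3  0.2] gap 25.6
shift cm [-0.83  0.07 -0.06] rot [-0.2 -0.1 -0.2]
disc [316. 154.] [ 264  101  105  105 8299] right mm -1.0
disc [481. 295.] [ 390  265  161   95 3643] right mm 41.4
```

Emit:
{"method": "play_rows", "body": {
  "motion": [
    [[0.5,-0.1,0,0,0,0],[1.2,-0.1,0,0,0,0],[2,-0.1,0,0,0,0],[3.2,-0.1,0,0,0,0],[4.8,-0.1,0,0,0,0]]
  ]
}}

```text
time: 12.3
tool_pos: [626.1, -243.1, 5.7]
tcp_rot: [-179.9, 0.0, 108.2]
ft_force: [-0.3, -1.2, 0.4]
finger_gap: 25.8
grip_force: 0.1
```

Emit:
{"method": "play_rows", "body": {
  "motion": [
    [[1.8,0,0,0,0,0],[3.6,0,0,0,0,0],[5.4,0,0,0,0,0],[7.2,0,0,0,0,0],[9,0,0,0,0,0]]
  ]
}}

```text
time: 12.8
tool_pos: [597.6, -156.8, 5.6]
tcp_rot: [-179.9, -0.0, 108.3]
ft_force: [0.0, 0.0, 0.8]
finger_gap: 26.0
grip_force: 0.1
```

Emit:
{"method": "play_rows", "body": {
  "motion": [
    [[1.8,0,0,0,0,0],[3.6,0,0,0,0,0],[5.4,0,0,0,0,0],[7.2,0,0,0,0,0],[9,0,0,0,0,0]]
  ]
}}

```text
time: 13.3
tool_pos: [569.5, -71.5, 5.5]
tcp_rot: [-179.9, -0.0, 108.2]
ft_force: [0.4, -0.2, -0.2]
finger_gap: 25.8
grip_force: 0.1
```

```bash
python3 - <<'E'
from h import *
b=C0+10*U-45*V; d=np.array([np.cos(np.radians(108.4)),np.sin(np.radians(108.4))]); b=b-29*d
go(b[0],b[1],5,108.4); disc()
E
```

```text
t 13.3 tcp [569.5 -71.5   5.5] [-179.9   -0.   108.2] F [ 0.4 -0.2 -0.2] gap 25.8
shift cm [ 3.096e+01 -1.000e-02  5.000e-02] rot [-0.1 -0.  -0.2]
disc [318. 204.] [ 268  155  100   99 7621] right mm -0.4
```

Emit:
{"method": "play_rows", "body": {
  "motion": [
    [[1.8,0,0,0,0,0],[3.6,0,0,0,0,0],[5.4,0,0,0,0,0],[7.2,0,0,0,0,0],[9,0,0,0,0,0]]
  ]
}}

```text
time: 13.85
tool_pos: [541.2, 14.0, 5.4]
tcp_rot: [-179.9, -0.0, 108.2]
ft_force: [-0.1, 0.3, -0.2]
finger_gap: 26.1
grip_force: 0.1
```

Emit:
{"method": "play_rows", "body": {
  "motion": [
    [[1.8,0,0,0,0,0],[3.6,0,0,0,0,0],[5.4,0,0,0,0,0],[7.2,0,0,0,0,0],[9,0,0,0,0,0]]
  ]
}}

```text
time: 14.35
tool_pos: [512.9, 99.5, 5.4]
tcp_rot: [-179.9, -0.0, 108.2]
ft_force: [-0.2, 0.6, 0.6]
finger_gap: 25.9
grip_force: 0.1
```

Emit:
{"method": "play_rows", "body": {
  "motion": [
    [[1.8,0,0,0,0,0],[3.6,0,0,0,0,0],[5.4,0,0,0,0,0],[7.2,0,0,0,0,0],[8.6,0,0,0,0,0]]
  ]
}}

```text
time: 14.85
tool_pos: [485.9, 181.2, 5.4]
tcp_rot: [-179.9, -0.0, 108.3]
ft_force: [0.2, 0.2, -0.3]
finger_gap: 25.7
grip_force: 0.1
```

```bash
python3 - <<'E'
from h import *
b=C0+10*U-45*V; d=np.array([np.cos(np.radians(108.4)),np.sin(np.radians(108.4))]); b=b-29*d
go(b[0],b[1],5,108.4); snap('wrist','w5.png')
E
```

```text
t 14.85 tcp [485.9 181.2   5.4] [-179.9   -0.   108.3] F [ 0.2  0.2 -0.3] gap 25.7
shift cm [4.34 0.03 0.04] rot [-0.1 -0.  -0.1]
```

View pics/w5.png

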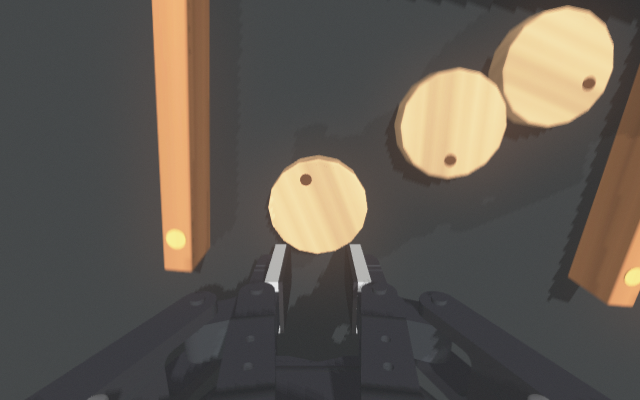

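B is cradled at (318,205) inside the opening, with C at (451,123) and A at (555,67) well inside and both strips clear. I push 4 cm more and retract.

Emit:
{"method": "play_rows", "body": {
  "motion": [
    [[1.4,0,0,0,0,0],[2.6,0,0,0,0,0],[3.5,0,0,0,0,0],[4.2,0,0,0,0,0],[4.4,0,0,0,0,0]]
  ]
}}

```text
time: 15.4
tool_pos: [472.8, 222.1, 5.4]
tcp_rot: [-179.9, -0.0, 108.3]
ft_force: [-0.6, -0.0, -0.4]
finger_gap: 25.8
grip_force: 0.0
```

Emit:
{"method": "play_rows", "body": {
  "motion": [
    [[-1,0,0,0,0,0],[-4,0,0,0,0,0],[-8,0,-3,0,0,0],[-12,0,-7,0,0,0],[-16,0,-11,0,0,0]]
  ]
}}

```text
time: 15.9
tool_pos: [520.1, 75.8, 107.0]
tcp_rot: [-179.8, 0.0, 108.2]
ft_force: [0.6, -0.3, -0.1]
finger_gap: 25.7
grip_force: 0.0
```

Emit:
{"method": "play_rows", "body": {
  "motion": [
    [[-5,0,-5,0,0,0],[-9,0,-10,0,0,0],[-13,0,-10,0,0,0],[-17,0,-10,0,0,0],[-17,0,-10,0,0,0]]
  ]
}}

```text
time: 16.4
tool_pos: [575.1, -89.7, 208.2]
tcp_rot: [180.0, 0.2, 107.9]
ft_force: [-0.5, 0.3, 0.1]
finger_gap: 25.8
grip_force: 0.0
```

```bash
python3 - <<'E'
from h import *
s=snap('top','top3.png'); im=cv2.cvtColor(s['pixels'],cv2.COLOR_RGB2HSV)
m=cv2.inRange(im,(5,60,90),(25,255,255)); n,l,st,c=cv2.connectedComponentsWithStats(m)
for i in range(1,n):
    if st[i,4]>60 and c[i][0]<480: p=ray(s,c[i],12)[0]; print(c[i].round(1),st[i,4],p.round(),uv(p).round())
E
```

```text
[447.   93.7] 1136 [ 853. -399.   12.] [-710.  187.]
[209.6 124.9] 1116 [774. 206.  12.] [-103.  248.]
[419.7 143.3] 440 [ 723. -324.   12.] [-608.   78.]
[173.5 233.7] 1059 [500. 286.  12.] [37. -1.]
[179.1 219.4] 533 [535. 274.  12.] [17. 30.]
[188.3 247.7] 278 [466. 248.  12.] [  8. -43.]
[462.7 256.5] 294 [ 441. -417.   12.] [-634. -218.]
[284.6 250.5] 246 [458.  15.  12.] [-218. -104.]
```

View pics/top3.png

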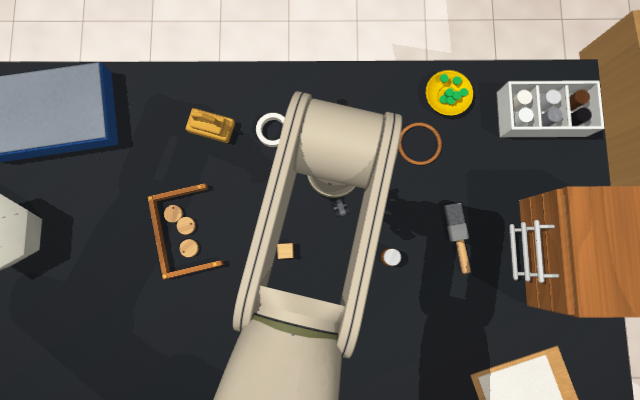

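All three blanks lie in the frame at (173,214), (186,226) and (188,248). The block and jar are unmoved, and the arm is clear.

```bash
python3 -c "
from bench import job
print(job.hand_in())"
```

```text
the job is handed in; nothing more can be done
None
```

I swept all three blanks flat into the frame, left every bystander I could see where it stood (the arm hid the varnish bottle in the last picture), and handed in the job at about 16 s; no verdict was returned.

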